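Seat the stage top on its kinematic base

TASK

Put the T-shaped stage top back on the kinematic base on the breadboard so that all three ball feet are fully settled in their seats: the foot under the T's long arm in the cone, the other two in the groove and on the flat pad. Lower it onto the seats by its rib, do not let it fall, leave the rectangular plate where it stands, and let go.

Things in the scene. Friction and masses are not known exactly. Their poses are not given: they have to be found in the camera images.
- stage_top: Loose T-shaped aluminium plate on 3 ball feet (16 mm balls at (50,0), (-25,40), (-25,-40) mm). Origin level with the balls' undersides, +x along the T's long arm (to x=69), z up. Crossbar 36x116 at x=-25; plate z 21 to 29. Rib at the origin: 46 long (x), 12 thick (y), z 29 to 67; pinch from above. 0.25-0.5 kg. Left or right of the base on a board 60 over the bench, +x within 0.5 rad of world +x.
- kin_base: Fixed plate x -60..80, y -68..68, 8 mm thick; origin under it, on the board (60 mm above the bench). Steel seats 42 wide: cone at (50,0), V groove at (-25,40) pointing to the cone, low flat pad at (-25,-40). Mouths 30 wide at z 28, slippery walls at 50 deg: a foot let go in a mouth slides home. Seated: stage origin 14.6 above base origin, axes parallel. +x (cone) within 0.5 rad of world +x.
- plain_stand: Loose rectangular aluminium plate 100x80 mm on four straight round feet, with the same kind of rib on top, 67 mm high in all; origin on the board under its centre. Not the part wanted: leave it where it stands.

How it is judged:
By the outcome, as a careful person would: the job done as asked, in the order asked, and still so for the second after the job is handed in, with the robot touching nothing.
It also fails if it takes over 38 s, if anything falls off the work surface, if the arm or the gripper's body presses on something with over 40 N, if the wrist force passes 120 N, or if a joint passes its speed limit or range.

ROBOT

A 6-joint arm with a two-finger parallel gripper is mounted at the origin on a cart in front of the work surface, level with it; the furniture and walls round the work are solid. World frame = base frame: x ahead of the robot, y to its left, z up, the work surface at z = 0. Lengths are in m, angles in rad, forces in N, time in s.
With the tool pointing down it reaches from about 0.25 to 0.775 m from the base axis. Payload 4 kg.
Tool frame: the origin (TCP) lies at the very end of the fingers, on their centre line; the grasp point (between the pads) lies 19 mm behind it (robot.hold_point_z is the distance from the TCP to the grasp point, in m); z points along the fingers, y is the line along which they close (so a half turn about z gives the same grasp; the last joint's range is limited). The gripper opens to 94 mm and grips with 3 to 60 N. Pads are 16 mm wide; open, the fingers measure 119 mm over their backs; the gripper's body (75 mm by 177 mm) begins 78 mm behind the grasp point.
Start: joints at [-1.333, 0.087, 1.371, -0, 1.684, -0.103], TCP at [0.184, -0.518, 0.206] pointing down, gripper open.
Joint ranges: [-3.1, 3.1], [-0.76, 2.03], [0.27, 2.55], [-1.08, 4.22], [0.17, 2.65], [-2.57, 2.57]. Speed limits (rad/s): [2.79, 2.79, 3.14, 3.14, 3.14, 3.14].

INTERFACE

Orientations are given as [roll, pitch, yaw] about the fixed x, y, z axes, in that order (R = Rz(yaw) Ry(pitch) Rx(roll)).
In Python, from bench import robot gives the robot as it stands.
- The arm moves only by the tool carry_out, never from a script. Its argument "steps" is a list of rows, each a list of 3 entries, a list of its own where there are three numbers: the shift along the tool's x, y, z in m, then the turn about the tool's z in units of 10 degrees (1.0 is 10 degrees), then the closure, from -1 (fully open) to 1 (shut). In form: [[[tx, ty, tz], roll, jaw], ...]. A call has 1 to 10 rows; each row is the pose to reach, as a shift and turn from the pose commanded when the call began, along the tool's axes at that moment; what a row does not reach only later rows make up. A row lasts 1/8 s, in which the tool goes at most 62.5 mm and 10.7 degrees, less where a joint would pass 70% of its speed; a pose out of reach is approached as far as the arm can. A call with a gripper value outside its range is refused whole. The fingers move at their own pace and stop on an object; the grip force is fixed at half the most. Time passes only in rows, so rows that repeat a pose let the fingers close. It gives the time, the measured TCP pose, the force, the opening and the grip force at its end, in the units of the state.
- robot.get_obs(): the state, without advancing time (a new reading comes with each control period).
- robot.snapshot(name): name is "side" or "top"; returns a dict with "image" (400x640x3 uint8, red, green, blue), "z_map" (400x640 float32, m along the optical axis (not along the pixel's ray), 0 where there is no reading), "mtx" (3x3 intrinsics, pixels), "R" (3x3) and "t" (3): a world point X has camera coordinates R X + t. Camera axes: x right, y down, z forward; pixel columns grow to the right and rows downward; lengths in m; the calibration is good to about 2 mm. A picture is of the moment at which its call begins.
- robot.close_job(): hands the job in; it is judged then, once.
The state is a dict: "time": time; "joint_positions": joint angles; "qvel": joint speeds; "joint_torque": joint torques, N m; "tool_pos": TCP position; "ee_rot": TCP orientation; "wrist_force": force on the tool from outside, world axes, zero at the start; "wrist_torque": the same for the moment, N m; "width": finger opening in m; "finger_force": force on a finger pad.
Only numpy, scipy, OpenCV 4.12 (cv2) and the standard library are available. Lean on these libraries where they do the work, as an engineer would, in place of code of your own. Each camera call takes 0.05 s, during which the arm holds its last target. There are 200 camera calls.

## Working session

There is one attempt and no reset: what is moved stays moved. The work goes in short steps, Python scripts to look and compute and a tool call to move; the robot and the scene stay as the last step left them, time stands still between calls to the robot, and variables do not carry over. Pictures are saved under pics/ and viewed, at most 10 in all, crops included, and the job is handed in when it is done.

Besides the shell and the picture viewer there is one more tool, called after "Call:" as a command line: name --argument value ..., lists and objects as JSON in quotes. carry_out: Moves the arm, as the interface text tells. Its arguments: {"type":"object","properties":{"steps":{"type":"array","items":{"type":"array"}}},"required":["steps"]}

```bash
mkdir -p pics; cat > h.py <<'E'
import numpy as np, cv2
from bench import robot
def snap(n):
    s=robot.snapshot(n); return s
def cloud(s):
    v,u=np.mgrid[0:400,0:640]; z=s["z_map"]; K=s["mtx"]
    c=np.stack([(u-K[0,2])/K[0,0]*z,(v-K[1,2])/K[1,1]*z,z],-1)
    P=(c-s["t"])@s["R"]; P[z==0]=np.nan; return P
E
python3 - <<'E'
from h import *
for n in ["top","side"]:
    s=snap(n); cv2.imwrite(f"pics/{n}0.png",s["image"][:,:,::-1]); np.savez(f"{n}0.npz",**s)
    print(n,s["mtx"].round(1).tolist(),(-s["R"].T@s["t"]).round(3),s["R"].round(2).tolist())
o=robot.get_obs(); print({k:np.round(v,3) for k,v in o.items()})
E
```

```text
top [[380.5, 0.0, 318.2], [0.0, 380.5, 201.0], [0.0, 0.0, 1.0]] [0.353 0.018 0.948] [[-0.02, -1.0, 0.02], [-0.99, 0.02, -0.13], [0.13, -0.02, -0.99]]
side [[501.3, 0.0, 322.7], [0.0, 501.3, 196.5], [0.0, 0.0, 1.0]] [ 0.477 -0.875  0.537] [[1.0, 0.01, -0.02], [-0.01, -0.46, -0.89], [-0.02, 0.89, -0.46]]
{'time': np.float64(0.1), 'joint_positions': array([-1.333,  0.088,  1.372, -0.   ,  1.684, -0.103]), 'qvel': array([-0.001, -0.001, -0.004,  0.   ,  0.001, -0.   ]), 'joint_torque': array([ 3.0000e-03, -3.4125e+01, -3.0330e+01,  7.2000e-02,  3.0000e-02,
       -0.0000e+00]), 'tool_pos': array([ 0.184, -0.518,  0.204]), 'ee_rot': array([-3.14 , -0.   ,  0.341]), 'wrist_force': array([ 0.471,  0.03 , -0.32 ]), 'wrist_torque': array([ 0.051, -0.01 , -0.01 ]), 'finger_force': np.float64(0.0), 'width': np.float64(0.094)}
```

View pics/top0.png

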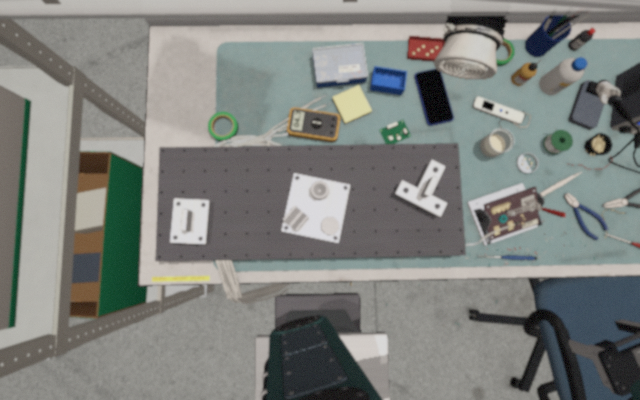

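View pics/side0.png

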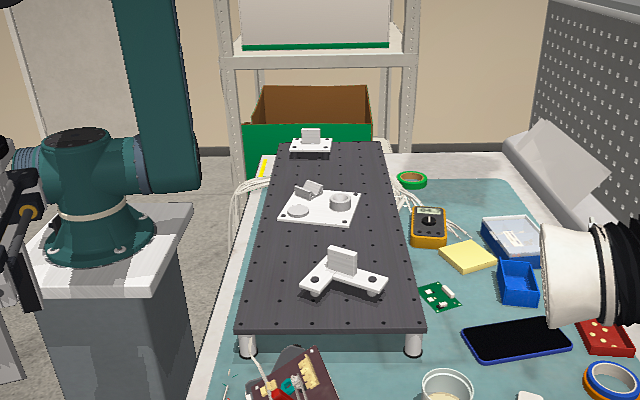

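The top view shows the T at about (425,188) with its long arm toward (438,165). The base plate is at (316,208), with its cone at (318,189), groove at (296,218) and pad at (330,226). The plain stand is at (189,221).

```bash
cat >> h.py <<'E'
def ray(s,uv,z):
    uv=np.atleast_2d(uv).astype(float); d=np.c_[uv,np.ones(len(uv))]@np.linalg.inv(s["mtx"]).T@s["R"]
    c=-s["R"].T@s["t"]; return c+d*((z-c[2])/d[:,2])[:,None]
def blobs(s,lo,hi,zr=None):
    g=s["image"].min(-1); m=(g>lo)
    P=cloud(s); m&=(P[...,2]>hi[0])&(P[...,2]<hi[1])
    return m.astype(np.uint8),P
E
python3 - <<'E'
from h import *
for n in ["top","side"]:
    s=dict(np.load(n+"0.npz")); P=cloud(s); z=P[...,2]
    for lab,(x0,x1,y0,y1) in dict(T=(.25,.5,-.42,-.15),B=(.25,.5,-.1,.12),S=(.25,.5,.2,.5)).items():
        r=(P[...,0]>x0)&(P[...,0]<x1)&(P[...,1]>y0)&(P[...,1]<y1)
        h=np.histogram(z[r],np.arange(.05,.14,.004)); print(n,lab,h[0])
        if lab!="B":
            for a,b in((.08,.098),(.118,.135)):
                q=P[r&(z>a)&(z<b)]
                if len(q)>10:
                    (c,wh,an)=cv2.minAreaRect((q[:,:2]*1000).astype(np.float32)); print(a,len(q),np.round(c,1),np.round(wh,1),an,q.mean(0).round(4))
        else:
            m=(r&(z>.064)&(z<.1)&(s["image"].min(-1)>110)).astype(np.uint8)
            q=P[m>0];print(cv2.minAreaRect((q[:,:2]*1000).astype(np.float32)))
    im=cv2.resize(s["image"][150:270,260:480] if n=="top" else s["image"][170:310,250:400],None,fx=3.6 if n=="top" else 4,fy=3.6 if n=="top" else 4,interpolation=2)
    cv2.imwrite(f"pics/{n}c.png",im[:,:,::-1])
E
```

```text
top T [  28 1034 3672  255   82   70   20    6   72  627   87    7    6    7
    7    8    7   10   49   37    0    0]
0.08 796 [ 478.7 -241.2] [115.6  64. ] 61.29298782348633 [ 0.4665 -0.2359  0.0882]
0.118 96 [ 485.4 -244.8] [11.9 39.1] 61.3370361328125 [ 0.4839 -0.2435  0.1253]
top B [   0  785 2767  618 1615  292  194  101  130  171    7    0    0    0
    0    0    0    0    0    0    0    0]
((448.7829284667969, 7.4990081787109375), (135.51637268066406, 134.0469970703125), 77.19024658203125)
top S [ 105  991 2930  236  146  206   19    3  128 1086  169   12   14   15
   12   10   12   18   61   58    1    0]
0.08 1398 [423.6 291.9] [ 80.6 100.2] 86.36808776855469 [0.4227 0.29   0.0882]
0.118 138 [423.3 291.7] [12.2 43.6] 88.11585998535156 [0.4227 0.2912 0.1252]
side T [ 371 2367 5060  173  226  180   38   43  145  658   71   48   50   42
   53   46   49   52  113   13    0    0]
0.08 954 [ 479.9 -244.3] [116.6  65.4] 60.86019515991211 [ 0.4624 -0.2619  0.0875]
0.118 178 [ 485.1 -246.8] [14.9 36.1] 65.35271453857422 [ 0.4841 -0.2486  0.1234]
side B [   0  974 1221  651  749  280  129  134  160   71    0    0    0    0
    0    0    0    0    0    0    0    0]
((449.3231506347656, 5.603477478027344), (139.6829833984375, 133.38037109375), 77.71865844726562)
side S [ 95 938 567 139 139  42  11  37 150 285  30  27  29  28  29  27  34  31
  45   0   0   0]
0.08 524 [424.6 289.6] [88.7 99.2] 86.62259674072266 [0.4249 0.277  0.0869]
0.118 76 [424.8 290.2] [15.7 44.6] 85.56768798828125 [0.4248 0.2885 0.1224]
```

View pics/topc.png

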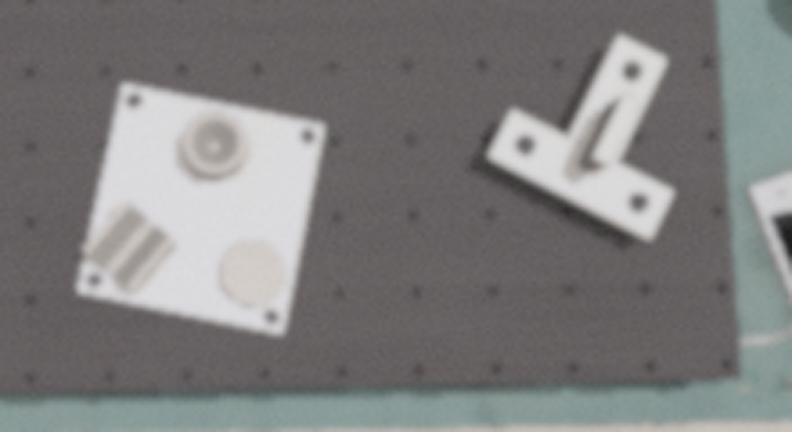

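View pics/sidec.png

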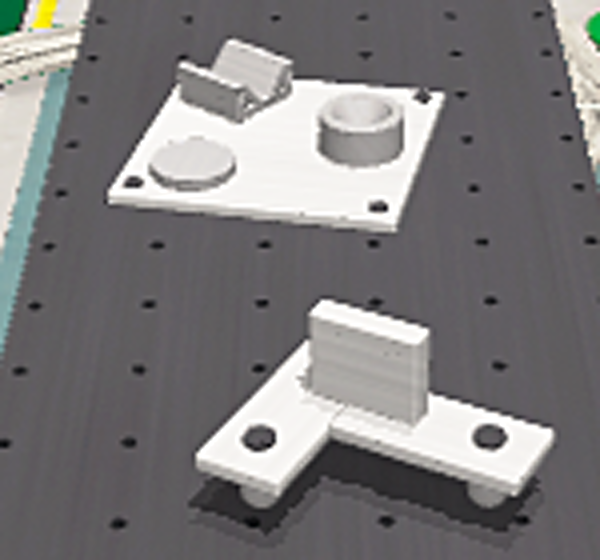

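```bash
python3 - <<'E'
from h import *
R=lambda a:np.array([[np.cos(a),-np.sin(a)],[np.sin(a),np.cos(a)]])
def rect(q):
    c,wh,an=cv2.minAreaRect((q[:,:2]*1000).astype(np.float32)); return np.array(c),np.round(wh,1),an
for n in ["top","side"]:
    s=dict(np.load(n+"0.npz")); P=cloud(s); x,y,z=P[...,0],P[...,1],P[...,2]
    r=(x>.25)&(x<.62)&(y>-.42)&(y<-.12)
    q=P[r&(z>.081)&(z<.098)]; c,wh,an=rect(q); a=np.radians(an-90)
    print(n,"T rect",c.round(1),wh,an,"origin",(c-R(a)@[13,0]).round(1))
    q=P[r&(z>.119)&(z<.135)]; print(" rib",*rect(q))
    m=(x>.25)&(x<.6)&(y>-.1)&(y<.12)&(z>.064)&(s["image"].min(-1)>110)
    c,wh,an=rect(P[m&(z<.075)]); a=np.radians(an-90); o=c-R(a)@[10,0]; print(" base",c.round(1),wh,an,"origin",o.round(1))
    for k,l in dict(cone=(50,0),gr=(-25,40),pad=(-25,-40)).items():
        e=o+R(a)@np.array(l); d=np.hypot(x*1000-e[0],y*1000-e[1])
        mm=m&(d<32)&(z>.0755); print("  ",k,e.round(1),rect(P[mm]) if mm.sum()>9 else None,np.nanmax(np.where(d<30,z,0)).round(4))
E
```

```text
top T rect [ 499.8 -252.7] [115.6 112. ] 61.29298782348633 origin [ 488.4 -246.5]
 rib [ 488.38018799 -246.25994873] [11.9 45.9] 61.77414321899414
 base [451.7   6.8] [135.5 140. ] 77.19024658203125 origin [442.    9.1]
   cone [490.7  -2. ] (array([490.26394653,  -2.11583328]), array([39.1, 41.2]), 89.05308532714844) 0.0913
   gr [426.4  53.6] (array([426.06719971,  53.53436279]), array([42.1, 41.6]), 49.107994079589844) 0.0914
   pad [408.7 -24.4] (array([409.87091064, -24.52059937]), array([34.2, 33.8]), 83.33666229248047) 0.0777
side T rect [ 500.5 -255.9] [116.6 112.7] 60.78096389770508 origin [ 489.2 -249.6]
 rib [ 489.85583496 -248.94390869] [15.1 45.9] 63.79093933105469
 base [452.6   5.3] [139.  139.9] 77.05835723876953 origin [442.9   7.5]
   cone [491.6  -3.7] (array([491.75332642,  -5.45877838]), array([40.6, 43.1]), 10.917692184448242) 0.0884
   gr [427.5  52.1] (array([426.7930603 ,  51.66120148]), array([46. , 44.4]), 48.81064224243164) 0.0882
   pad [409.5 -25.9] None 0.0748
```

Call:
carry_out --steps '[[[0.042,-0.017,0],0.54,-1],[[0.084,-0.034,0],1.07,-1],[[0.126,-0.051,0],1.61,-1],[[0.168,-0.068,0],2.14,-1],[[0.21,-0.085,0],2.68,-1],[[0.252,-0.102,0],3.21,-1],[[0.294,-0.119,0],3.75,-1],[[0.336,-0.136,0],4.28,-1],[[0.3775,-0.1526,0],4.82,-1],[[0.3775,-0.1526,0],4.82,-1]]'

```text
time: 1.35
tool_pos: [0.4899, -0.2462, 0.2045]
ee_rot: [-3.141, 0.002, -0.496]
wrist_force: [-0.7, -0.1, -0.0]
width: 0.0942
finger_force: 0.0
```

```bash
python3 - <<'E'
from h import *
o=robot.get_obs(); print(o["time"],o["tool_pos"].round(4),np.degrees(o["ee_rot"]).round(2),o["joint_positions"].round(2))
s=snap("side"); cv2.imwrite("pics/side1.png",cv2.resize(s["image"][60:330,200:500],None,fx=2,fy=2)[:,:,::-1])
E
```

```text
1.35 [ 0.4899 -0.2462  0.2045] [-1.7997e+02  9.0000e-02 -2.8410e+01] [-0.57  0.08  1.38  0.    1.68  1.5 ]
```

View pics/side1.png

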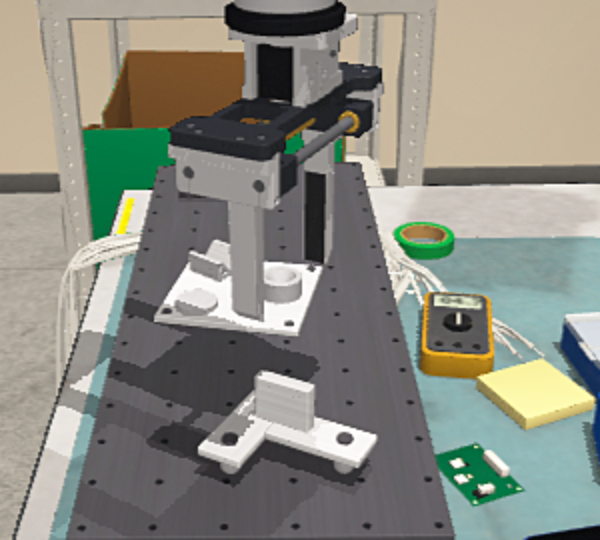

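The open fingers straddle the T's rib, which sits at about (283,400) in the crop. I'll descend and grip it.

Call:
carry_out --steps '[[[0,0.002,0.03],-0.03,-1],[[0,0.002,0.06],0.03,-1],[[0,0.002,0.085],0.03,-1],[[0,0.002,0.1],0.03,-1],[[0,0.002,0.1065],0.03,-1],[[0,0.002,0.1065],0.03,0.5],[[0,0.002,0.1065],0.03,1],[[0,0.002,0.1065],0.03,1],[[0,0.002,0.1065],0.03,1],[[0,0.002,0.1065],0.03,1]]'

```text
time: 2.65
tool_pos: [0.4878, -0.2502, 0.0992]
ee_rot: [3.141, -0.0, -0.506]
wrist_force: [0.1, 0.7, 0.5]
width: 0.0475
finger_force: 0.0
```

Call:
carry_out --steps '[[[0,0,0],0,1],[[0,0,0],0,1],[[0,0,0],0,1],[[0,0,0],0,1],[[0,0,0],0,1],[[0,0,0],0,1]]'

```text
time: 3.4
tool_pos: [0.4879, -0.2499, 0.099]
ee_rot: [-3.141, -0.0, -0.506]
wrist_force: [2.3, 1.2, 0.1]
width: 0.0119
finger_force: 30.0
```

Call:
carry_out --steps '[[[0,0,-0.01],0,1],[[0,0,-0.025],0,1],[[0,0,-0.045],0,1],[[0,0,-0.065],0,1],[[0,0,-0.075],0,1],[[0,0,-0.075],0,1],[[0,0,-0.075],0,1]]'

```text
time: 4.28
tool_pos: [0.4871, -0.2499, 0.173]
ee_rot: [3.142, 0.002, -0.506]
wrist_force: [-0.8, 0.8, -3.4]
width: 0.0121
finger_force: 30.0
```

Call:
carry_out --steps '[[[-0.013,-0.016,0],-0.15,1],[[-0.035,-0.043,0],-0.35,1],[[-0.06,-0.075,0],-0.6,1],[[-0.086,-0.107,0],-0.85,1],[[-0.111,-0.138,0],-1.1,1],[[-0.134,-0.166,0],-1.3,1],[[-0.152,-0.188,0],-1.5,1],[[-0.162,-0.2,0],-1.6,1],[[-0.1646,-0.204,0],-1.61,1],[[-0.1646,-0.204,0],-1.61,1]]'

```text
time: 5.52
tool_pos: [0.4425, 0.0078, 0.1738]
ee_rot: [3.141, -0.0, -0.225]
wrist_force: [-0.0, 0.2, -4.2]
width: 0.0117
finger_force: 30.0
```

```bash
python3 - <<'E'
from h import *
for i in range(2): s=snap("side")
P=cloud(s); x,y,z=P[...,0],P[...,1],P[...,2]
o=robot.get_obs(); print(o["time"],o["tool_pos"].round(4),o["ee_rot"].round(3),o["wrist_force"].round(1))
cv2.imwrite("pics/side2.png",cv2.resize(s["image"][100:270,230:430],None,fx=3.5,fy=3.5)[:,:,::-1])
zz=o["tool_pos"][2]-.098+.089; print(zz)
m=(abs(x-.44)<.12)&(abs(y-.01)<.12)&(abs(z-zz)<.006); q=P[m]; print(m.sum(),cv2.minAreaRect((q[:,:2]*1000).astype(np.float32)), np.median(q[:,2]))
A=np.c_[q[:,:2],np.ones(len(q))]; print(np.linalg.lstsq(A,q[:,2],rcond=None)[0])
s=snap("top"); cv2.imwrite("pics/top2.png",cv2.resize(s["image"][140:280,240:420],None,fx=4,fy=4)[:,:,::-1])
E
```

```text
5.625 [0.4426 0.0073 0.1739] [ 3.141  0.    -0.226] [ 0.   0.3 -4.1]
0.1648663848052817
696 ((453.9756774902344, -1.539459228515625), (112.10353088378906, 111.39049530029297), 77.1394271850586) 0.16180105434696623
[-0.00042818  0.01943569  0.16270545]
```

View pics/side2.png

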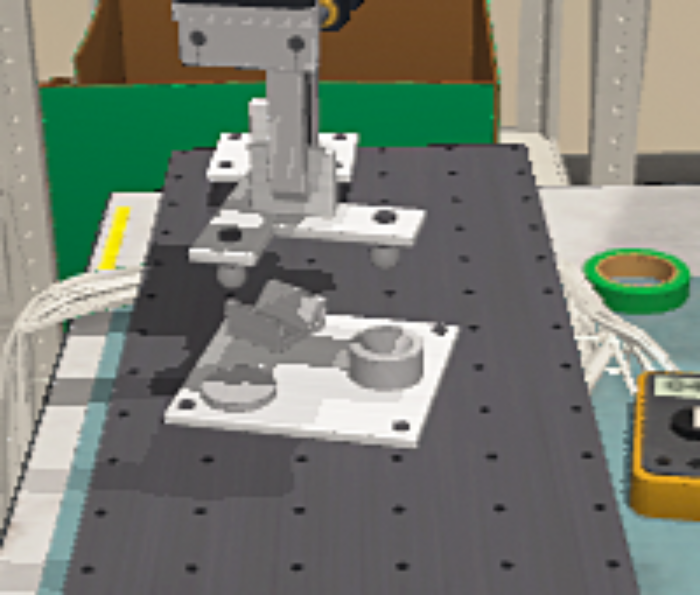

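The side view shows the stage level above the base. Its feet are visible at about (231,275) and (385,258) in the crop, above the pad and the cone. Next I'll measure the feet against the seats in this same view.

```bash
python3 - <<'E'
from h import *
from scipy.optimize import least_squares
s=snap("side"); P=cloud(s); o=robot.get_obs(); tp=o["tool_pos"]; a=o["ee_rot"][2]; print(tp.round(4),a)
z0=tp[2]-.039
c,sn=np.cos(a),np.sin(a)
for k,l in dict(cone=(50,0),pad=(-25,-40)).items():
    e=np.array([tp[0]+(c*l[0]-sn*l[1])/1e3,tp[1]+(sn*l[0]+c*l[1])/1e3,z0+.008])
    d=np.linalg.norm(P-e,axis=-1); m=(d<.014)&(P[...,2]<z0+.0165)
    q=P[m]
    r=least_squares(lambda v:np.linalg.norm(q-v,axis=1)-.008,e,loss="soft_l1",f_scale=.001)
    v,u=np.nonzero(m); uc=np.array([[u.mean(),v.mean()]])
    print(k,"pred",e.round(4),"fit",r.x.round(4),len(q),"px",uc.round(1),u.min(),u.max(),v.min(),v.max())
# seat cone rim / pad disc in side view: centroid of rim ellipse
m=None
s0=dict(np.load("side0.npz")); Q=cloud(s0)
for k,l,h in(("cone",(491.2,-3),.088),("pad",(409.3,-25.5),.0745)):
    d=np.hypot(Q[...,0]*1e3-l[0],Q[...,1]*1e3-l[1]); q=Q[(d<28)&(abs(Q[...,2]-h)<.003)]
    print(k,len(q),cv2.minEnclosingCircle((q[:,:2]*1e3).astype(np.float32)),np.median(q[:,2]))
E
```

```text
[0.4426 0.0073 0.1739] -0.22606607625370723
cone pred [ 0.4913 -0.0039  0.1429] fit [ 0.4911 -0.0059  0.1418] 49 px [[339.4 172.7]] 336 343 170 176
pad pred [ 0.4093 -0.0261  0.1429] fit [ 0.4084 -0.0282  0.1414] 48 px [[295.5 178.5]] 292 299 176 182
cone 95 ((491.1366882324219, -3.8431878089904785), 22.21263313293457) 0.08595905066134056
pad 161 ((409.98944091796875, -27.950876235961914), 22.011341094970703) 0.07282812508795627
```

View pics/top2.png

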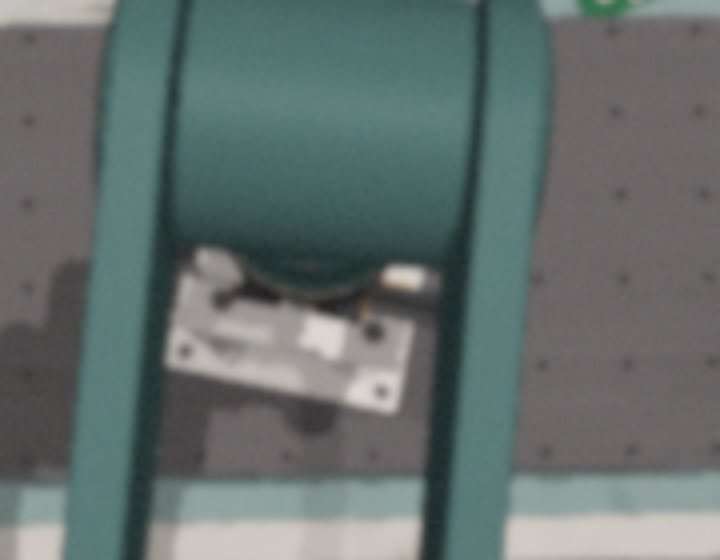

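The top view is mostly hidden by the arm; only the stage's crossbar near (290,330) shows. In the side view the feet are 2 mm short of the seats in +y, so I'll correct that while lowering.

Call:
carry_out --steps '[[[0,-0.002,0.01],0,1],[[0,-0.002,0.025],0,1],[[0,-0.002,0.037],0,1],[[0,-0.002,0.045],0,1],[[0,-0.002,0.05],0,1],[[0,-0.002,0.053],0,1],[[0,-0.002,0.053],0,1]]'

```text
time: 6.6
tool_pos: [0.443, 0.01, 0.121]
ee_rot: [3.142, -0.0, -0.225]
wrist_force: [0.9, -0.8, -4.1]
width: 0.0115
finger_force: 30.0
```

Call:
carry_out --steps '[[[0,0,0.001],0,1],[[0,0,0.002],0,1],[[0,0,0.003],0,1],[[0,0,0.004],0,1],[[0,0,0.004],0,1]]'

```text
time: 7.22
tool_pos: [0.4428, 0.01, 0.1168]
ee_rot: [3.141, 0.0, -0.225]
wrist_force: [0.1, -0.1, -4.4]
width: 0.0116
finger_force: 30.0
```

No contact yet, about 3 mm to go.

Call:
carry_out --steps '[[[0,0,0.0005],0,1],[[0,0,0.001],0,1],[[0,0,0.0015],0,1],[[0,0,0.0015],0,1]]'

```text
time: 7.72
tool_pos: [0.4429, 0.01, 0.1154]
ee_rot: [3.141, 0.0, -0.225]
wrist_force: [-0.5, 0.2, -2.7]
width: 0.0116
finger_force: 30.0
```

Call:
carry_out --steps '[[[0,0,0.0005],0,1],[[0,0,0.001],0,1],[[0,0,0.001],0,1]]'

```text
time: 8.1
tool_pos: [0.4429, 0.01, 0.1144]
ee_rot: [3.141, 0.0, -0.225]
wrist_force: [-0.4, -0.3, -3.4]
width: 0.0115
finger_force: 30.0
```

Call:
carry_out --steps '[[[0,0,0.0004],0,1],[[0,0,0.0008],0,1],[[0,0,0.0008],0,1]]'

```text
time: 8.48
tool_pos: [0.443, 0.0101, 0.1138]
ee_rot: [-3.141, -0.0, -0.225]
wrist_force: [-0.7, 0.6, -3.3]
width: 0.0118
finger_force: 30.0
```

Call:
carry_out --steps '[[[0,0,0.0005],0,1],[[0,0,0.0005],0,1]]'

```text
time: 8.72
tool_pos: [0.4431, 0.0101, 0.1136]
ee_rot: [-3.141, -0.001, -0.225]
wrist_force: [-0.9, 0.1, -0.5]
width: 0.0118
finger_force: 30.0
```

Call:
carry_out --steps '[[[0,0,0.0004],0,1],[[0,0,0.0004],0,1]]'

```text
time: 8.98
tool_pos: [0.4431, 0.0101, 0.1135]
ee_rot: [-3.141, -0.001, -0.225]
wrist_force: [-2.2, 0.8, 2.5]
width: 0.0116
finger_force: 30.0
```

Its weight is carried at the expected seated height. Releasing and backing off.

Call:
carry_out --steps '[[[0,0,0],0,0.5],[[0,0,0],0,0],[[0,0,0],0,-0.5],[[0,0,0],0,-0.5],[[0,0,0],0,-0.5],[[0,0,0],0,-0.5]]'

```text
time: 9.72
tool_pos: [0.4429, 0.01, 0.1127]
ee_rot: [3.141, -0.0, -0.225]
wrist_force: [0.0, -0.2, 0.2]
width: 0.0678
finger_force: 0.0
```

Call:
carry_out --steps '[[[0,0,-0.01],0,-0.5],[[0,0,-0.03],0,-0.5],[[0,0,-0.06],0,-0.5],[[0,0,-0.1],0,-0.5],[[0,0,-0.13],0,-0.5],[[-0.03,0.05,-0.13],0,-0.5],[[-0.06,0.1,-0.13],0,-0.5],[[-0.09,0.15,-0.13],0,-0.5],[[-0.12,0.2,-0.13],0,-0.5],[[-0.12,0.2,-0.13],0,-0.5]]'

```text
time: 10.98
tool_pos: [0.2793, -0.1609, 0.2438]
ee_rot: [3.14, -0.002, -0.235]
wrist_force: [-0.6, 0.0, -0.5]
width: 0.0707
finger_force: 0.0
```

```bash
python3 - <<'E'
from h import *
o=robot.get_obs(); print(o["time"],o["tool_pos"].round(3),o["width"])
for n in ("side","top"):
    s=snap(n); P=cloud(s); x,y,z=P[...,0],P[...,1],P[...,2]
    r=(abs(x-.44)<.12)&(abs(y-.01)<.12)
    m=r&(abs(z-.1036)<.005); q=P[m]; print(n,cv2.minAreaRect((q[:,:2]*1000).astype(np.float32)))
    A=np.c_[q[:,:2]-[.442,.009],np.ones(len(q))]; print(np.linalg.lstsq(A,q[:,2],rcond=None)[0].round(4))
    q=P[r&(z>.135)&(z<.15)]; print(len(q),len(q)>5 and cv2.minAreaRect((q[:,:2]*1000).astype(np.float32)))
    if n=="side": cv2.imwrite("pics/side3.png",cv2.resize(s["image"][130:270,240:430],None,fx=4,fy=4)[:,:,::-1])
E
```

```text
10.975 [ 0.279 -0.161  0.244] 0.07072776647821558
side ((454.3691101074219, 0.9579544067382812), (116.72660064697266, 112.05535125732422), 77.01243591308594)
[0.001  0.0066 0.1019]
102 ((442.2336120605469, 6.391750812530518), (13.297772407531738, 46.33115005493164), 76.6286392211914)
top ((454.54339599609375, 6.145961761474609), (115.70470428466797, 112.16865539550781), 77.47831726074219)
[ 0.0024 -0.0012  0.1027]
120 ((441.8800964355469, 8.913751602172852), (11.756603240966797, 46.104862213134766), 77.71660614013672)
```

View pics/side3.png

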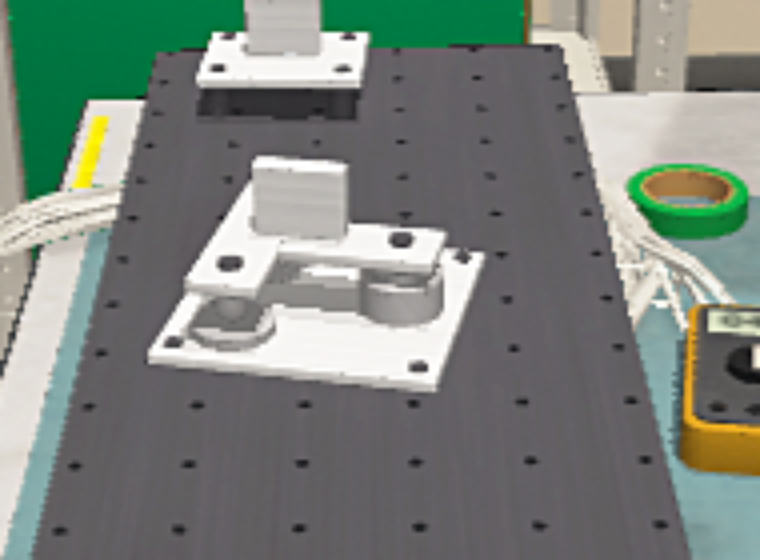

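The stage is level on its seats. It lies within 0.3 mm of the base axes in the top view, and its height matches the seated value. The plain stand hasn't moved.

```bash
python3 -c "
from bench import robot
print(robot.close_job())"
```

```text
the job is handed in; nothing more can be done
None
```

The T-shaped stage top is back on the kinematic base, lowered by its rib and released with all three feet measured as seated; the rectangular plate was left alone, and I handed the job in at about 11 s of the 38 s.

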